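# Park the trolley wheel with its valve at the top

## Task

The trolley wheel on the sloping bench stand is to be pumped up next: push its yellow spokes with the fingertips, one after another, to turn it either way until the valve stem is at the very top of the wheel, straight upslope of the axle and in line with the red pointer, and leave it at rest there. Push gently, nothing needs to be gripped, and do not touch the tyre or the valve stem with the fingers. Leave everything else on the bench where it is: do not lift or shift it.

Things in the scene. Friction and masses are not known exactly. Their poses are not given: they have to be found in the camera images.
- stand: fixed green stand. Origin on the bench straight below the axle; z up; x level, to the downhill side of the wheel. Base plate 14 mm high, from x -200 to -10 mm, y +-100 mm; a 32 mm strut runs from it along the axle line to the back of the hub. Red pointer on a 14 mm post beyond the wheel's high edge, up to 250 mm above the bench. Nothing lies under the wheel's lower half but the bench
- axle (a point): centre of the wheel, in the middle plane of its spokes, 150 mm above the bench; fixed. The grey hub around it: 52 mm diameter, from 18 mm behind the middle plane to 10 mm in front, with a 22 mm nut 5 mm higher. The windows between the spokes are open front to back, from 26 to 105 mm radius
- top_mark (a point): the point of the wheel's plane 100 mm from the axle straight upslope, where valve must come; fixed to the stand
- wheel: trolley wheel, 310 mm diameter, its plane sloping 30 degrees from level, face up and to the stand's +x. Origin at the axle; z out of the face along the axle; valve at its -x. Five yellow spokes 72 degrees apart, 14 x 14 mm, 26 to 105 mm radius; the valve is midway between two. Turns endlessly both ways with 0.22 N m drag (3 N at 75 mm radius), stays where left, does not coast
- valve (a point): foot of the valve stem, 100 mm from the axle in the wheel's middle plane; turns with the wheel. The nearest spokes are 36 degrees to either side of it, and the spoke across the wheel from it points straight downslope when the valve is at the top
- tyre: the black tyre, part of the wheel: 44 mm thick round section, from 111 to 155 mm radius; origin at the axle point. An aluminium rim, 30 mm wide, lies inside it, 105 to 116 mm radius
- valve_stem: the brass valve stem with red cap, 9 to 18 mm thick, pointing from the rim towards the axle, from 105 to 78 mm radius; turns with the wheel. Origin at the axle point
- valve_cap: a bystander: small loose red plastic valve cap, 18 mm across and 20 mm high, standing in front of the wheel's low edge; origin under its centre
- tyre_lever: a bystander: flat orange plastic tyre lever, 105 x 18 x 14 mm, lying in front of the wheel's low edge; origin under its centre
- wrench: a bystander: steel wrench lying flat on the bench; origin under its middle
- screwdriver: a bystander: screwdriver lying on the bench; origin under its middle
- rivet_jar: a bystander: closed glass jar, 64 mm across, 85 mm high; origin under its centre
- bearing: a bystander: steel bearing ring lying flat, 52 mm across, 14 mm high; origin under its centre
- rivet_die: a bystander: stepped dark steel riveting die, 38 mm across, 58 mm high, standing up; origin under its centre

How it is judged (in metres and radians):
On the way:
1. the fingers push the wheel so that the valve comes into its upper half (distance between valve and top_mark below 0.14 m and contact force between the fingers and wheel above 0.3 N).
At the end, for the whole second after the job is handed in: The foot of the valve stem is within 10.5 mm (6 degrees) of the point straight upslope of the axle, the wheel is at rest, and every bystander is within 20 mm of where it stood and at rest (distance between valve and top_mark below 0.0105 m and angular speed of wheel below 0.05 rad/s and distance of each of valve_cap, tyre_lever, wrench, screwdriver, rivet_jar, bearing, rivet_die from where it was at the start of the episode below 0.02 m and linear speed of each of valve_cap, tyre_lever, wrench, screwdriver, rivet_jar, bearing, rivet_die below 0.02 m/s); the robot touches nothing.
It fails at once if a finger presses on the tyre (over 1 N) (contact force between the fingers and tyre above 1 N).
It fails at once if a finger presses on the valve stem (over 1 N) (contact force between the fingers and valve_stem above 1 N).
It fails at once if the wheel is pushed roughly (over 30 N) (contact force between any of the arm, the fingers and wheel above 30 N).
It fails at once if the wheel is flung round (over 4 rad/s) (angular speed of wheel above 4 rad/s).
It fails at once if a bystander is lifted or shifted more than 20 mm (distance of any of valve_cap, tyre_lever, wrench, screwdriver, rivet_jar, bearing, rivet_die from where it was at the start of the episode above 0.02 m).
It also fails if it takes over 61 s, if anything falls off the work surface, if the arm or the gripper's body presses on something with over 40 N, if the wrist force passes 120 N, or if a joint passes its speed limit or range.

## Robot

A 7-joint arm with a two-finger parallel gripper is mounted at the origin on the work surface. World frame = base frame: x ahead of the robot, y to its left, z up, the work surface at z = 0. Lengths are in mm, angles in degrees, forces in N, time in s.
With the tool pointing down it reaches from about 425 to 950 mm from the base axis. Payload 16.7 kg.
Tool frame: the origin (TCP) lies between the finger pads; the fingertips stand 8 mm ahead of it and the grasp point (between the pads) lies 11 mm behind it; z points along the fingers, y is the line along which they close (so a half turn about z gives the same grasp; the last joint's range is limited). The gripper opens to 94 mm and grips with 3 to 60 N. Pads are 16 mm wide; open, the fingers measure 119 mm over their backs; the gripper's body (75 mm by 177 mm) begins 78 mm behind the grasp point.
Start: joints at [55.835, 24.414, 4.234, 92.017, -1.954, 63.644, -3.845], TCP at [291.62, -608.714, 213.467] pointing down, gripper open.
Joint ranges: [-163.25, 163.25], [-28.42, 122.38], [-70.27, 78.77], [12.13, 141.07], [-58.53, 238.53], [9.26, 117.41], [-156.51, 156.51]. Speed limits (degrees/s): [108.29, 108.29, 136.94, 136.94, 172.46, 172.46, 172.46].

## Interface

Orientations are given as a 3x3 rotation matrix whose columns are the frame's x, y, z axes.
In Python, from rig import arm, cams, get_obs gives the robot as it stands (arm), with the cameras (cams) and the readings as plain functions.
- The arm moves only by the tool jog_arm, called after "Emit:" as a command line: name --argument value ..., lists and objects as JSON in quotes. Schema: {"type":"object","properties":{"offsets":{"type":"object","properties":{"ax":{"type":"array","items":{"type":"number"},"minItems":1,"maxItems":12},"ay":{"type":"array","items":{"type":"number"},"minItems":1,"maxItems":12},"az":{"type":"array","items":{"type":"number"},"minItems":1,"maxItems":12},"dx":{"type":"array","items":{"type":"number"},"minItems":1,"maxItems":12},"dy":{"type":"array","items":{"type":"number"},"minItems":1,"maxItems":12},"dz":{"type":"array","items":{"type":"number"},"minItems":1,"maxItems":12},"jaw":{"type":"array","items":{"type":"number"},"minItems":1,"maxItems":12}},"additionalProperties":false,"required":["ax","ay","az","dx","dy","dz","jaw"]},"clamp_n":{"type":"number"},"only":{"type":"string"},"quiet":{"type":"boolean"},"lines":{"type":"string"}},"required":["offsets"],"additionalProperties":false}. offsets is an object with one list for each field, all of the same length, 1 to 12, a row being the entries at one place: ax, ay, az (a rotation vector in parts of the range, where 1.0 means 2 pi rad), dx, dy, dz (the shift in shares of 750 mm (1.0 is 750 mm)), jaw (the finger opening in mm); each row is the pose to reach, as a shift and turn from the pose commanded when the call began, along the tool's axes at that moment; what a row does not reach only later rows make up. A row lasts 1/12 s, in which the tool goes at most 41.7 mm and 7.16 degrees, less where a joint would pass 70% of its speed; a pose out of reach is approached as far as the arm can. The fingers move at their own pace and stop on an object; clamp_n is the grip in N (left out, the last holds). Time passes only in rows, so rows that do not move let the fingers close. The tool returns the time, the measured TCP pose, the force, the opening and the grip force at its end. only (a regular expression) keeps the lines of the reply that match it, lines (a string "A,B") keeps lines A to B, and quiet returns only ok. Input that does not fit is refused with a message, and nothing moves.
- get_obs(): the state, without advancing time (a new reading comes with each control period).
- cams.camera(name): name is "scene" or "top" or "wrist"; returns the picture (420x560x3 uint8, red, green, blue); there is no depth.
- cams.camera_model(name): a dict with "intrinsics" (3x3 intrinsics, pixels), "extrinsics" (4x4, takes a point from world to camera coordinates). Camera axes: x right, y up, looking along -z (the intrinsics and any distortion apply to the point x, -y, -z); pixel columns grow to the right and rows downward; lengths in mm; the calibration is good to about 2 mm. A picture is of the moment at which its call begins: read the wrist's pose just before it. camera_model takes no time and is no camera call; for the wrist camera it gives the pose at the moment of the call.
- arm.finish_job(): hands the job in; it is judged then, once.
The state is a dict: "t": time; "joint_pos": joint angles; "joint_vel": joint speeds; "joint_torque": joint torques, N m; "eef_pos": TCP position; "orientation": TCP orientation; "force": force on the tool from outside, world axes, zero at the start; "torque": the same for the moment, N m; "width": finger opening in mm; "grasp_force": force on a finger pad.
Only numpy, scipy, OpenCV 4.12 (cv2) and the standard library are available. Lean on these libraries where they do the work, as an engineer would, in place of code of your own. Each camera call takes 0.05 s, during which the arm holds its last target. There are 200 camera calls.

## Working session

There is one attempt and no reset: what is moved stays moved. The work goes in short steps, Python scripts to look and compute and a tool call to move; the robot and the scene stay as the last step left them, time stands still between calls to the robot, and variables do not carry over. Pictures are saved under pics/ and viewed, at most 10 in all, crops included, and the job is handed in when it is done.

```bash
ls; mkdir -p pics; python3 - <<'E'
from rig import arm, cams, get_obs
import cv2,numpy as np
o=get_obs();print(o['t'],o['eef_pos'],o['orientation'],o['width'])
ims=[]
for n in("scene","top"):
    im=cams.camera(n);cv2.imwrite(f'pics/{n}0.png',im[:,:,::-1]);m=cams.camera_model(n)
    print(n,np.round(m['intrinsics'],1).tolist(),np.round(m['extrinsics'],4).tolist(),[k for k in m])
E
```

```text
pics
rig.py
0.0 [ 291.45869593 -608.37764668  212.77804094] [[ 9.01837922e-01  4.32074023e-01 -6.32468086e-04]
 [ 4.32074473e-01 -9.01837289e-01  1.07425358e-03]
 [-1.06226236e-04 -1.24207593e-03 -9.99999223e-01]] 93.87008786644284
scene [[468.3, 0.0, 278.5], [0.0, 468.3, 206.3], [0.0, 0.0, 1.0]] [[0.8824, 0.4702, -0.0149, -496.5631], [-0.2914, 0.5711, 0.7674, 67.3943], [0.3693, -0.6728, 0.641, -1583.9035], [0.0, 0.0, 0.0, 1.0]] ['intrinsics', 'extrinsics']
top [[447.4, 0.0, 282.0], [0.0, 447.4, 209.8], [0.0, 0.0, 1.0]] [[0.1139, -0.9935, 0.0047, -57.9934], [0.9706, 0.1123, 0.2129, -580.0767], [-0.212, -0.0197, 0.9771, -1280.5563], [0.0, 0.0, 0.0, 1.0]] ['intrinsics', 'extrinsics']
```

View pics/scene0.png

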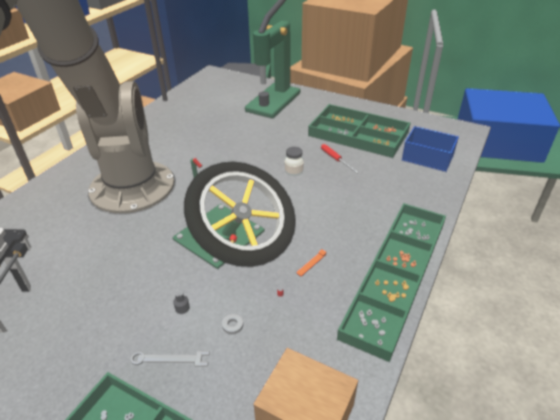

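View pics/top0.png

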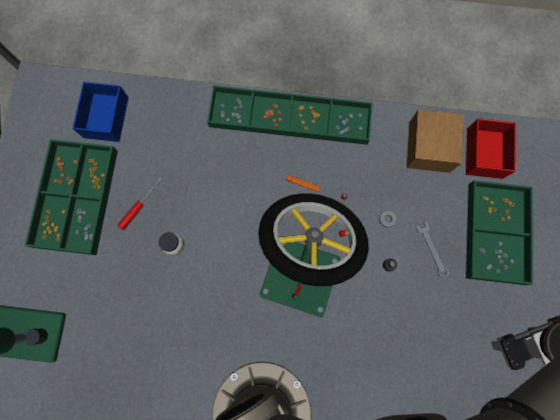

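The scene view shows the hub at about (242,210), the valve cap at (233,238) and the pointer at (197,163). In the top view they are at (314,234), (343,233) and (297,290), so the valve sits on the −y side and the top of the wheel faces the robot.

```bash
cat > h.py <<'E'
from rig import arm, cams, get_obs
import cv2,numpy as np
def ray(m,u,v):
    K=m['intrinsics'];E=m['extrinsics'];R=E[:3,:3];t=E[:3,3]
    p=np.linalg.inv(K)@np.array([u,v,1.]);d=R.T@np.array([p[0],-p[1],-p[2]])
    return -R.T@t,d/np.linalg.norm(d)
def plane(m,u,v,p0,n):
    c,d=ray(m,u,v);return c+d*(n@(p0-c))/(n@d)
def tri(r):
    A=sum(np.eye(3)-np.outer(d,d) for c,d in r);b=sum((np.eye(3)-np.outer(d,d))@c for c,d in r)
    return np.linalg.solve(A,b)
def comps(mask,lo=3):
    n,l,s,c=cv2.connectedComponentsWithStats(mask.astype(np.uint8))
    return [(int(s[i,4]),np.round(c[i],1).tolist()) for i in range(1,n) if s[i,4]>=lo]
def hsv(im):return cv2.cvtColor(im,cv2.COLOR_RGB2HSV)
def red(im):
    h=hsv(im);return ((h[...,0]<6)|(h[...,0]>172))&(h[...,1]>150)&(h[...,2]>70)
def yellow(im):
    h=hsv(im);return (h[...,0]>20)&(h[...,0]<33)&(h[...,1]>120)&(h[...,2]>110)
def wheel(ax,yaw):
    c,s=np.cos(np.radians(yaw)),np.sin(np.radians(yaw))
    sx=np.array([c,s,0]);z=np.array([0,0,1.])
    n=z*np.cos(np.pi/6)+sx*.5; up=z*.5-sx*np.cos(np.pi/6); w=np.cross(n,up)
    return n,up,w   # angle from up, ccw about n
E
python3 - <<'E'
from h import *
im={n:cv2.imread(f'pics/{n}0.png')[:,:,::-1].copy() for n in('scene','top')}
M={n:cams.camera_model(n) for n in im}
roi={'scene':(150,290,150,270),'top':(250,380,180,310)}
for n in im:
    a,b,c,d=roi[n];k=np.zeros((420,560),bool);k[c:d,a:b]=1
    print(n,'red',comps(red(im[n])&k),'yel',comps(yellow(im[n])&k,10))
    big=cv2.resize(im[n][c:d,a:b],None,fx=4.2,fy=4.2,interpolation=cv2.INTER_CUBIC)
    cv2.imwrite(f'pics/c_{n}.png',big[:,:,::-1])
a,b,c,d=roi['scene']
x=cv2.imread('pics/c_scene.png');y=cv2.imread('pics/c_top.png')
H=max(x.shape[0],y.shape[0]);f=lambda i:cv2.copyMakeBorder(i,0,H-i.shape[0],0,0,0)
o=np.hstack([f(x),f(y)]);s=800/o.shape[1];cv2.imwrite('pics/both.png',cv2.resize(o,None,fx=s,fy=s));print(s*4.2,x.shape)
E
```

```text
scene red [(17, [232.8, 237.0])] yel [(82, [247.9, 190.8]), (123, [221.8, 196.4]), (98, [264.1, 213.8]), (117, [224.2, 221.1]), (139, [249.0, 231.2])]
top red [(7, [343.0, 197.4]), (26, [342.0, 233.1]), (39, [297.8, 289.2])] yel [(139, [300.3, 219.1]), (112, [327.7, 222.8]), (161, [292.5, 238.4]), (179, [335.4, 245.1]), (121, [313.8, 253.5])]
2.962962962962963 (504, 588, 3)
```

View pics/both.png

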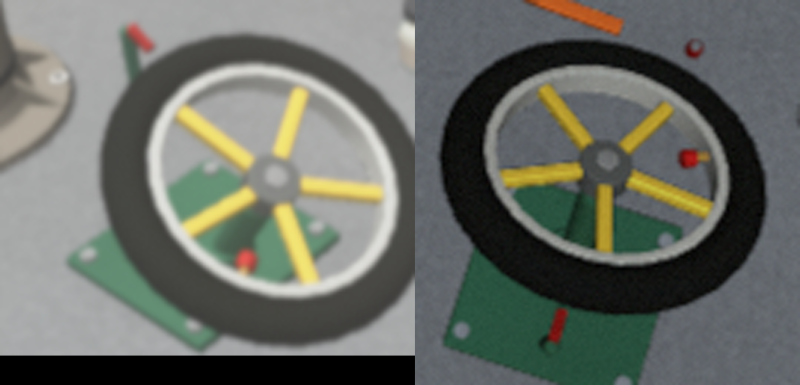

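The crops show five spokes, the hub nut, the valve between two spokes on the −y side, and the red pointer from its post (base end) to its tip. Next I'll triangulate these.

```bash
cat > meas.py <<'E'
from h import *
M={n:cams.camera_model(n) for n in('scene','top')}
T=lambda a,b:tri([ray(M['scene'],*a),ray(M['top'],*b)])
ax=T((242.8,210.1),(314.5,234));print('nut',ax)
p1=T((200.6,166.2),(298.9,285.3));p2=T((194.5,160.8),(296,295));print('ptr',p1,p2)
for q in(p1,p2): v=ax-q;print('yaw',np.degrees(np.arctan2(v[1],v[0])),np.hypot(v[0],v[1]))
S=dict(a=((247.9,190.8),(300.3,219.1)),b=((221.8,196.4),(292.5,238.4)),c=((264.1,213.8),(327.7,222.8)),d=((224.2,221.1),(313.8,253.5)),e=((249,231.2),(335.4,245.1)))
P=np.array([T(*v) for v in S.values()]);print(P.round(1))
n=np.linalg.svd(P-P.mean(0))[2][2];n*=np.sign(n[2]);print('n',n,'yaw',np.degrees(np.arctan2(n[1],n[0])),'tilt',np.degrees(np.arccos(n[2])),P.mean(0))
print('valve cap',T((232.8,237),(342,233.1)))
E
python3 meas.py
```

```text
nut [505.54861516 -89.32603153 157.22280316]
ptr [358.38552262 -58.34841447 232.27916867] [334.14515127 -52.84109275 238.87500276]
yaw -11.887134486333396 150.38812640618096
yaw -12.016632357165077 175.2435396541651
[[ 520.7  -54.3  207.4]
 [ 458.   -53.6  171.8]
 [ 556.2 -108.2  173.2]
 [ 454.2  -99.2  106.6]
 [ 513.1 -135.2  115.9]]
n [-0.42272324 -0.68290961  0.59576801] yaw -121.75764080081045 tilt 53.43259851353281 [500.42017488 -90.10110624 154.99269959]
valve cap [ 521.29858922 -167.32604522  132.31135863]
```

```bash
cat > meas.py <<'E'
from h import *
M={n:cams.camera_model(n) for n in('scene','top')}
zz=np.array([0,0,1.])
hub={'scene':(242.8,210.1),'top':(314.5,234)}
for n in hub: print(n,'nut@163',plane(M[n],*hub[n],163*zz,zz).round(1))
nut=np.mean([plane(M[n],*hub[n],163*zz,zz) for n in hub],0)
yaw=-12.;n,up,w=wheel(0,yaw);ax=nut-15*n;ax[2]=150;print('axle',ax)
S={'scene':[(247.9,190.8),(221.8,196.4),(264.1,213.8),(224.2,221.1),(249,231.2)],'top':[(300.3,219.1),(327.7,222.8),(292.5,238.4),(335.4,245.1),(313.8,253.5)]}
V={'scene':(232.8,237),'top':(342,233.1)}
for k in S:
    f=lambda uv,off:(lambda q:(round(np.degrees(np.arctan2(q@w,q@up)),1),round(float(np.linalg.norm(q)),1)))(plane(M[k],*uv,ax+off*n,n)-ax-off*n)
    print(k,[f(p,5) for p in S[k]],'valve',f(V[k],2))
E
python3 meas.py
```

```text
scene nut@163 [509.9 -94.5 163. ]
top nut@163 [504.  -89.4 163. ]
axle [499.63551135 -90.38932622 150.        ]
scene [(np.float64(-60.1), 68.4), (np.float64(13.1), 64.0), (np.float64(-132.1), 64.6), (np.float64(85.4), 59.0), (np.float64(156.9), 60.3)] valve (np.float64(120.8), 80.6)
top [(np.float64(-127.3), 65.7), (np.float64(157.2), 64.0), (np.float64(-57.3), 65.4), (np.float64(80.6), 62.6), (np.float64(10.9), 62.4)] valve (np.float64(120.1), 82.7)
```

Both views agree: the valve is about 120.5° counter-clockwise from the top, and the spokes are at 13, 85, 157, 229 and 301°. I plan to enter the window between spokes 13 and 85 with closed fingers and push spoke 13 clockwise by about 120°. First I'll compute the hover pose.

```bash
cat > go.py <<'E'
from h import *
from scipy.spatial.transform import Rotation as R
AX=np.array([499.6,-90.4,150.]);YAW=-12.
def target(r,ang,h,ax=None):
    n,up,w=wheel(0,YAW);a=np.radians(ang)
    p=(AX if ax is None else ax)+r*(np.cos(a)*up+np.sin(a)*w)+h*n
    y=-up;z=-n;return p,np.column_stack([np.cross(y,z),y,z])
def rel(p,Q,o=None):
    o=o or get_obs();C=np.array(o['orientation'])
    return np.r_[R.from_matrix(C.T@Q).as_rotvec(degrees=True),C.T@(p-np.array(o['eef_pos']))].round(1)
E
python3 -c "
from go import *
p,Q=target(65,49,150);print(p,rel(p,Q))"
```

```text
[ 526.6381058  -146.29919248  301.22572901] [  27.8  -13.7  -51.2  411.7 -315.2  -88.1]
```

The rows are not in the units I measure in: shifts go in shares of 750 mm and turns go in shares of 2 pi rad. I convert before sending: 411.7 mm / 750 = 0.5489, 385 mm / 750 = 0.5133, -51.2 degrees / 360 = -0.1422.

Emit:
jog_arm --offsets '{"ax": [0,0,0,0.0139,0.025,0.0389,0.05,0.0611,0.0694,0.0772,0.0772,0.0772],"ay": [0,0,0,-0.0056,-0.0111,-0.0167,-0.025,-0.0306,-0.0333,-0.0381,-0.0381,-0.0381],"az": [0,0,0,-0.025,-0.0472,-0.0694,-0.0917,-0.1111,-0.1278,-0.1422,-0.1422,-0.1422],"dx": [0,0,0,0.08,0.16,0.24,0.32,0.4,0.4667,0.5133,0.5489,0.5489],"dy": [0,0,0,-0.06,-0.12,-0.1813,-0.24,-0.3,-0.3573,-0.3867,-0.4203,-0.4203],"dz": [-0.0533,-0.1067,-0.16,-0.1733,-0.1733,-0.1733,-0.1733,-0.1733,-0.16,-0.1333,-0.1175,-0.1175],"jaw": [94,0,0,0,0,0,0,0,0,0,0,0]}'

```text
t: 1.1
eef_pos: [463.0, -274.0, 322.2]
orientation: [[0.199, 0.847, -0.493], [0.98, -0.171, 0.102], [0.002, -0.503, -0.864]]
force: [1.2, -0.7, -0.1]
width: 24.1
grasp_force: 0.0
```

```bash
python3 - <<'E'
from go import *
p,Q=target(65,49,150);print(rel(p,Q))
im=cams.camera('wrist');cv2.imwrite('pics/w1.png',im[:,:,::-1])
E
```

```text
[-2.000e-01  1.000e-01  5.000e-01  1.378e+02  4.260e+01 -2.000e-01]
```

View pics/w1.png

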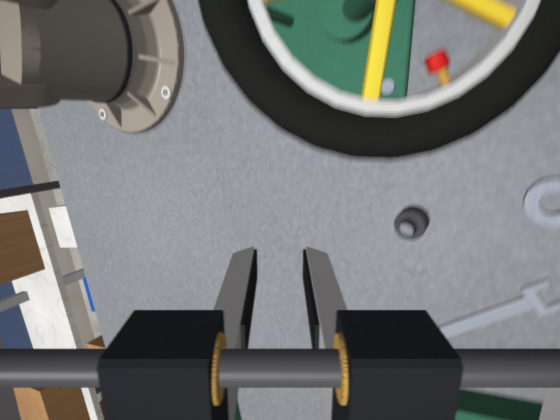

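The wrist view shows the wheel from its −y edge, with a spoke at (380,50), the valve cap at (437,60) and the orientation as wanted. I'll carry on to the hover point.

In the tool's units: 138 mm / 750 = 0.184, 110 mm / 750 = 0.1467, 0.5 degrees / 360 = 0.0014.

Emit:
jog_arm --offsets '{"ax": [0,0,0,0,0,0],"ay": [0,0,0,0,0,0],"az": [0.0014,0.0014,0.0014,0.0014,0.0014,0.0014],"dx": [0.0533,0.1067,0.1467,0.184,0.184,0.184],"dy": [0.016,0.0333,0.0467,0.0568,0.0568,0.0568],"dz": [0,0,0,0,0,0],"jaw": [0,0,0,0,0,0]}'

```text
t: 1.65
eef_pos: [527.1, -147.7, 301.6]
orientation: [[0.212, 0.846, -0.489], [0.977, -0.185, 0.103], [-0.004, -0.5, -0.866]]
force: [-1.0, -0.7, 0.2]
width: 0.6
grasp_force: 0.0
```

```bash
python3 - <<'E'
from go import *
p,Q=target(65,49,150);print(rel(p,Q))
im=cams.camera('wrist');m=cams.camera_model('wrist');cv2.imwrite('pics/w2.png',im[:,:,::-1])
np.savez('w2.npz',K=m['intrinsics'],E=m['extrinsics'])
print(comps(yellow(im),60),comps(red(im),60))
n,up,w=wheel(0,YAW)
def px(P):
    q=m['extrinsics'][:3,:3]@P+m['extrinsics'][:3,3];u=m['intrinsics']@np.array([q[0],-q[1],-q[2]]);return (u[:2]/u[2]).round(1)
print('nut pred',px(AX+15*n),'tips',px(np.array(get_obs()['eef_pos'])-8*n))
E
```

```text
[-0.   0.1 -0.3  1.3 -0.4  0.7]
[(1774, [288.6, 71.9]), (1790, [382.3, 80.2]), (1493, [255.7, 158.5]), (1374, [394.5, 171.1]), (1346, [318.9, 212.5])] [(422, [122.6, 144.5]), (127, [541.5, 188.8]), (310, [371.6, 221.2])]
nut pred [329.9 143.5] tips [280.  264.3]
```

View pics/w2.png

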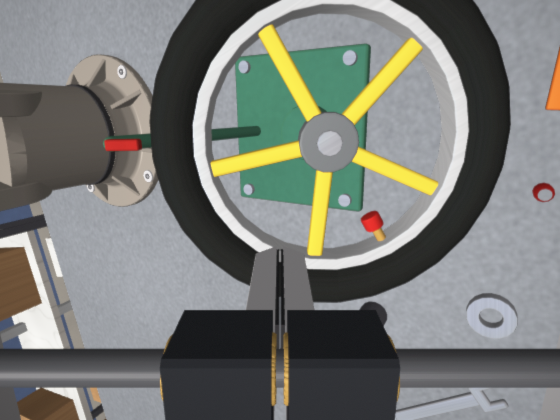

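This view shows the nut at (329,143), against a predicted (330,143.5), and the pointer at (122,144). The valve cap is at (372,221), with spokes to either side of it. The geometry holds, so I'll get precise angles and the descent.

```bash
cat > ang.py <<'E'
from go import *
def angles(cam='wrist',save=None):
    m=cams.camera_model(cam);im=cams.camera(cam)
    if save:cv2.imwrite(save,im[:,:,::-1])
    n,up,w=wheel(0,YAW);K,E=m['intrinsics'],m['extrinsics']
    l=[]
    ys,xs=np.nonzero(yellow(im))
    Q=np.array([plane(m,x,y,AX+7*n,n)-AX-7*n for x,y in zip(xs,ys)])
    r=np.linalg.norm(Q,axis=1);a=np.degrees(np.arctan2(Q@w,Q@up));k=(r>35)&(r<100)
    z=np.exp(1j*np.radians(a[k]*5)).mean();s=np.degrees(np.angle(z))/5
    print('spokes mod72',round(s,1),'coh',round(abs(z),2),'npix',k.sum())
    for A,c in comps(red(im),8):
        q=plane(m,*c,AX+4*n,n)-AX-4*n;print('red',A,c,'r',round(np.linalg.norm(q),1),'ang',round(np.degrees(np.arctan2(q@w,q@up)),1))
if __name__=='__main__':
    import sys;angles(sys.argv[1],sys.argv[2] if len(sys.argv)>2 else None)
E
python3 ang.py wrist; python3 -c "
from go import *
for a in [(65,49,60),(65,49,-2),(65,49,-4)]:
  print(a,rel(*target(*a)))
o=get_obs();p,Q=target(65,49,-4)
for g in [49,43,38,33,28,23,18,13,8,3]:
  q,_=target(65,g,-4);print(g,(Q.T@(q-p)).round(1))"
```

```text
spokes mod72 12.9 coh 0.93 npix 6381
red 411 [122.7, 142.7] r 178.3 ang -0.3
red 133 [541.9, 186.4] r 197.2 ang 168.2
red 310 [372.0, 219.0] r 81.8 ang 121.2
(65, 49, 60) [ 0.   0.  -0.5  3.8 -0.2 91. ]
(65, 49, -2) [  0.    0.   -0.5   3.9  -0.3 153. ]
(65, 49, -4) [  0.    0.   -0.5   3.9  -0.3 155. ]
49 [0. 0. 0.]
43 [ 4.7 -4.9  0. ]
38 [ 9.  -8.6  0. ]
33 [ 13.7 -11.9   0. ]
28 [ 18.5 -14.7   0. ]
23 [ 23.7 -17.2   0. ]
18 [ 29.  -19.2   0. ]
13 [ 34.4 -20.7   0. ]
8 [ 40.  -21.7   0. ]
3 [ 45.7 -22.3   0. ]
```

Spokes are at 12.9° and the valve is at 120.9°. Now the descent into the middle of the window.

In the tool's units: 155 mm / 750 = 0.2067, 148 mm / 750 = 0.1973, -0.5 degrees / 360 = -0.0014.

Emit:
jog_arm --offsets '{"ax": [0,0,0,0,0,0,0,0,0],"ay": [0,0,0,0,0,0,0,0,0],"az": [-0.0014,-0.0014,-0.0014,-0.0014,-0.0014,-0.0014,-0.0014,-0.0014,-0.0014],"dx": [0.0027,0.0033,0.0033,0.0033,0.0033,0.0033,0.0033,0.0033,0.0033],"dy": [0,0,0,0,0,0,0,0,0],"dz": [0.04,0.08,0.12,0.1533,0.18,0.1973,0.2067,0.2067,0.2067],"jaw": [0,0,0,0,0,0,0,0,0]}'

```text
t: 2.5
eef_pos: [451.8, -131.5, 168.4]
orientation: [[0.209, 0.848, -0.488], [0.978, -0.181, 0.104], [-0.0, -0.499, -0.867]]
force: [-0.5, -0.4, -0.0]
width: 0.5
grasp_force: 0.0
```

```bash
python3 -c "
from go import *
o=get_obs();p,Q=target(65,49,-4);print(rel(p,Q))
for g in range(44,-95,-5):
  q,_=target(65,g,-4);print(g,(Q.T@(q-p)).round(0))"
```

```text
[ 0.1 -0.  -0.   1.1 -0.4  0.8]
44 [ 4. -4.  0.]
39 [ 8. -8.  0.]
34 [ 13. -11.   0.]
29 [ 18. -14.   0.]
24 [ 23. -17.   0.]
19 [ 28. -19.  -0.]
14 [ 33. -20.   0.]
9 [ 39. -22.   0.]
4 [ 45. -22.  -0.]
-1 [ 50. -22.   0.]
-6 [ 56. -22.   0.]
-11 [ 61. -21.   0.]
-16 [ 67. -20.  -0.]
-21 [ 72. -18.   0.]
-26 [ 78. -16.  -0.]
-31 [ 83. -13.   0.]
-36 [ 87. -10.   0.]
-41 [92. -6.  0.]
-46 [96. -3. -0.]
-51 [100.   2.   0.]
-56 [103.   6.  -0.]
-61 [106.  11.   0.]
-66 [108.  16.   0.]
-71 [111.  21.   0.]
-76 [112.  27.   0.]
-81 [113.  32.   0.]
-86 [114.  38.  -0.]
-91 [114.  44.  -0.]
```

In the tool's units: 51 mm / 750 = 0.068, 45 mm / 750 = 0.06.

Emit:
jog_arm --offsets '{"ax": [0,0,0,0,0,0,0,0,0,0,0],"ay": [0,0,0,0,0,0,0,0,0,0,0],"az": [0,0,0,0,0,0,0,0,0,0,0],"dx": [0.0067,0.0133,0.02,0.0253,0.032,0.0387,0.0453,0.0533,0.06,0.068,0.068],"dy": [-0.0067,-0.012,-0.016,-0.0187,-0.0227,-0.0253,-0.0267,-0.0293,-0.0293,-0.0293,-0.0293],"dz": [0.0013,0.0013,0.0013,0.0013,0.0013,0.0013,0.0013,0.0013,0.0013,0.0013,0.0013],"jaw": [0,0,0,0,0,0,0,0,0,0,0]}'

```text
t: 3.42
eef_pos: [443.1, -75.4, 178.0]
orientation: [[0.206, 0.848, -0.489], [0.979, -0.178, 0.104], [0.001, -0.5, -0.866]]
force: [-0.2, -0.1, -0.0]
width: 0.8
grasp_force: 0.0
```

```bash
python3 ang.py wrist; python3 ang.py top; python3 -c "
from go import *
o=get_obs();print(o['force']);C=o['orientation'];p=o['eef_pos']
n,up,w=wheel(0,YAW);d=p-AX;print(d@n,np.degrees(np.arctan2(d@w,d@up)),np.hypot(d@w,d@up))
for g in range(-6,-96,-5):
  q,_=target(65,g,-4);print(g,(C.T@(q-p)).round(0))"
```

```text
spokes mod72 -18.9 coh 0.86 npix 14586
red 1432 [50.6, 278.6] r 177.3 ang -0.9
red 158 [399.5, 410.7] r 77.0 ang 91.3
spokes mod72 -15.1 coh 0.86 npix 152
red 1808 [491.3, 148.6] r 842.6 ang 141.5
red 240 [129.8, 215.2] r 497.3 ang -74.5
red 39 [297.8, 289.2] r 182.7 ang -0.3
[-0.37822476 -0.34093363  0.3080636 ]
-4.994642502304416 -1.8654816635818183 64.56950930218589
-6 [ 5. -0. -1.]
-11 [10.  1. -1.]
-16 [16.  2. -1.]
-21 [21.  4. -1.]
-26 [26.  6. -1.]
-31 [31.  9. -1.]
-36 [36. 12. -1.]
-41 [41. 16. -1.]
-46 [45. 19. -1.]
-51 [48. 24. -1.]
-56 [52. 28. -1.]
-61 [55. 33. -1.]
-66 [57. 38. -1.]
-71 [59. 43. -1.]
-76 [61. 49. -1.]
-81 [62. 54. -1.]
-86 [63. 60. -1.]
-91 [63. 66. -1.]
```

The spoke follows (it is now at about −17°, valve at about 91°). I'll continue along the arc.

In the tool's units: 52 mm / 750 = 0.0693, 48 mm / 750 = 0.064.

Emit:
jog_arm --offsets '{"ax": [0,0,0,0,0,0,0,0,0,0,0,0],"ay": [0,0,0,0,0,0,0,0,0,0,0,0],"az": [0,0,0,0,0,0,0,0,0,0,0,0],"dx": [0.0067,0.0133,0.0213,0.028,0.0347,0.0413,0.048,0.0547,0.06,0.064,0.0693,0.0693],"dy": [0,0.0013,0.0027,0.0053,0.008,0.012,0.016,0.0213,0.0253,0.032,0.0373,0.0373],"dz": [0,0,0,0,0,0,0,0,0,0,0,0],"jaw": [0,0,0,0,0,0,0,0,0,0,0,0]}'

```text
t: 4.52
eef_pos: [478.3, -29.9, 163.5]
orientation: [[0.207, 0.848, -0.488], [0.978, -0.179, 0.104], [0.001, -0.499, -0.866]]
force: [-1.0, -0.2, -1.3]
width: 0.6
grasp_force: 0.0
```

```bash
cat > st.py <<'E'
from ang import *
angles('wrist');angles('top','pics/top_st.png')
o=get_obs();print(o['force'].round(1));C=o['orientation'];p=o['eef_pos']
n,up,w=wheel(0,YAW);d=p-AX;print(d@n,np.degrees(np.arctan2(d@w,d@up)),np.hypot(d@w,d@up))
for g in range(-61,-111,-5):
  q,_=target(65,g,-4);print(g,(C.T@(q-p)).round(1))
E
python3 st.py
```

```text
spokes mod72 0.2 coh 0.85 npix 9108
spokes mod72 -5.8 coh 0.98 npix 23
red 1807 [491.3, 148.6] r 842.6 ang 141.5
red 241 [129.8, 215.3] r 497.2 ang -74.4
red 31 [298.2, 288.2] r 179.5 ang -0.2
[-0.4  0.1 -1. ]
-4.883049685133582 -56.279753941220164 65.12267161452536
-61 [ 2.7  4.6 -0.9]
-66 [ 5.2  9.7 -0.9]
-71 [ 7.3 15.  -0.9]
-76 [ 8.9 20.4 -0.9]
-81 [10.  26.  -0.9]
-86 [10.6 31.6 -0.8]
-91 [10.8 37.3 -0.8]
-96 [10.4 43.  -0.8]
-101 [ 9.6 48.6 -0.8]
-106 [ 8.3 54.1 -0.8]
```

The spoke is at about −72° with the finger trailing by 16°. I'll push to a finger angle of about −87°, back off, withdraw and look.

In the tool's units: -80 mm / 750 = -0.1067, -50 mm / 750 = -0.0667.

Emit:
jog_arm --offsets '{"ax": [0,0,0,0,0,0,0,0,0,0,0,0],"ay": [0,0,0,0,0,0,0,0,0,0,0,0],"az": [0,0,0,0,0,0,0,0,0,0,0,0],"dx": [0.004,0.0067,0.0093,0.012,0.0133,0.014,0.0141,0.0141,0.0133,0.0133,0.0133,0.0133],"dy": [0.0067,0.0133,0.02,0.0267,0.0347,0.04,0.044,0.044,0.036,0.0333,0.0333,0.0333],"dz": [-0.0013,-0.0013,-0.0013,-0.0013,-0.0013,-0.0013,-0.0013,-0.0013,-0.0013,-0.0267,-0.0667,-0.1067],"jaw": [0,0,0,0,0,0,0,0,0,0,0,0]}'

```text
t: 5.62
eef_pos: [539.7, -33.8, 222.2]
orientation: [[0.207, 0.848, -0.488], [0.978, -0.179, 0.104], [0.0, -0.499, -0.866]]
force: [-0.2, -0.3, 0.5]
width: 0.7
grasp_force: 0.0
```

Emit:
jog_arm --offsets '{"ax": [0,0,0,0],"ay": [0,0,0,0],"az": [0,0,0,0],"dx": [-0.0267,-0.0533,-0.08,-0.08],"dy": [0,0,0,0],"dz": [-0.04,-0.08,-0.0933,-0.0933],"jaw": [0,0,0,0]}'

```text
t: 5.95
eef_pos: [562.5, -104.2, 284.0]
orientation: [[0.212, 0.849, -0.484], [0.977, -0.185, 0.103], [-0.002, -0.495, -0.869]]
force: [-0.6, 0.2, -0.2]
width: 0.3
grasp_force: 0.0
```

```bash
python3 ang.py wrist pics/w3.png;python3 ang.py top
```

```text
spokes mod72 -35.4 coh 0.91 npix 5851
red 280 [197.2, 199.0] r 84.5 ang -1.7
red 411 [92.6, 200.4] r 178.1 ang -0.5
red 135 [503.6, 235.2] r 200.2 ang 170.4
spokes mod72 -34.5 coh 0.83 npix 469
red 1806 [491.3, 148.6] r 842.6 ang 141.5
red 243 [129.8, 215.2] r 497.3 ang -74.5
red 30 [306.9, 259.2] r 85.7 ang -0.8
red 35 [297.7, 288.9] r 182.0 ang -0.5
```

View pics/w3.png

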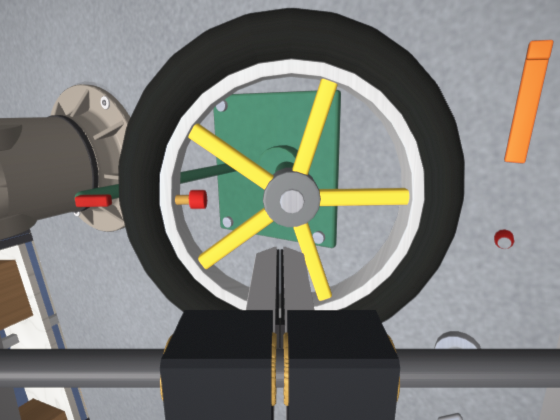

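The valve cap at (197,199) lines up with the pointer at (92,200) and the hub at (291,201), and the opposite spoke points straight downslope. The angle error is about 1° and the fingers are clear, so I'll let the arm settle and hand in.

In the tool's units: -20 mm / 750 = -0.0267.

Emit:
jog_arm --offsets '{"ax": [0,0,0,0],"ay": [0,0,0,0],"az": [0,0,0,0],"dx": [0,0,0,0],"dy": [0,0,0,0],"dz": [-0.0267,-0.0267,-0.0267,-0.0267],"jaw": [0,0,0,0]}'

```text
t: 6.38
eef_pos: [571.0, -101.1, 298.1]
orientation: [[0.206, 0.848, -0.489], [0.978, -0.179, 0.103], [0.0, -0.5, -0.866]]
force: [-0.1, 0.1, -0.8]
width: 0.2
grasp_force: 0.0
```

```bash
python3 -c "
from rig import arm, cams, get_obs
print(arm.finish_job())"
```

```text
the job is handed in; nothing more can be done
None
```

The wheel was turned about 120° by pushing one spoke round, leaving the valve within about 2° of the red pointer (6° allowed) with the fingers clear; the job was handed in at about 6.5 s, and the hand-in returned no verdict.

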